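# Set the strip gauge: clear the bed, seat the wing screw, back off a quarter turn

## Robot

A 6-joint arm with a two-finger parallel gripper is mounted at the origin on the work surface. World frame = base frame: x ahead of the robot, y to its left, z up, the work surface at z = 0. Lengths are in m, angles in rad, forces in N, time in s.
With the tool pointing down it reaches from about 0.3 to 0.825 m from the base axis. Payload 5.4 kg.
Tool frame: the origin (TCP) lies at the very end of the fingers, on their centre line; the grasp point (between the pads) lies 19 mm behind it; z points along the fingers, x is the direction in which the jaws open and shut, and the axes are right-handed (so a half turn about z gives the same grasp; the last joint's range is limited). The gripper opens to 92 mm and grips with 3 to 60 N. Pads are 20 mm wide; open, the fingers measure 128 mm over their backs; the gripper's body (75 mm by 189 mm) begins 69 mm behind the grasp point.
Start: joints at [0.912, 0.158, 1.597, -0, 1.386, -0.21], TCP at [0.249, 0.518, 0.215] pointing down, gripper open.
Joint ranges: [-2.91, 2.91], [-0.94, 2.29], [0.18, 2.7], [-1.29, 4.43], [0.17, 2.64], [-3, 3]. Speed limits (rad/s): [2.57, 2.57, 3.14, 3.14, 3.14, 3.14].

## Interface

Orientations are given as a rotation vector (axis times angle).
In Python, from workcell import bot gives the robot as it stands. Calls block until the motion is done:
- bot.goto(position, orientation): joint-space move of the TCP to a pose.
- bot.line_to(position, rot=None, max_speed=0.15): straight line of the TCP; rot=None keeps the orientation; max_speed is the mean speed in m/s.
- bot.set_joints(angles): joint-space move.
- bot.set_gripper(opening, newtons=None): opening from 0.0 (shut) to 1.0 (fully open); newtons is the grip in N (None keeps the last); returns when the fingers have stopped.
- bot.hold(seconds).
- bot.inverse_kinematics(position, orientation): joint angles nearest the present ones, or None.
- bot.read_camera(name): name is "scene" or "top" or "wrist"; returns a dict with "pixels" (420x560x3 uint8, blue, green, red), "fx", "fy", "cx", "cy" (pixels), "R" (3x3) and "t" (3): a world point X has camera coordinates R X + t. Camera axes: x right, y down, z forward; pixel columns grow to the right and rows downward; lengths in m; the calibration is good to about 2 mm. A picture is of the moment at which its call begins. There is no depth.
A pose or a line that the arm cannot do raises bot.MotionError and nothing moves.
- bot.job_done(): hands the job in, once; it reports no verdict.
Readings, each from a call of its own:
- bot.current_clock(): time.
- bot.current_joints(): joint angles.
- bot.current_joint_vel(): joint speeds.
- bot.current_effort(): joint torques, N m.
- bot.current_ee_pos(): TCP position.
- bot.current_tool_rot(): TCP orientation.
- bot.current_contact_force(): force on the tool from outside, world axes, zero at the start.
- bot.current_ft_torque(): the same for the moment, N m.
- bot.current_opening(): opening from 0.0 (shut) to 1.0 (fully open).
Only numpy, scipy, OpenCV 4.12 (cv2) and the standard library are available. Lean on these libraries where they do the work, as an engineer would, in place of code of your own. Each camera call takes 0.05 s, during which the arm holds its last target. There are 200 camera calls.

## Task

Set up the strip gauge for the next batch: with the scraper block held in the gripper, wipe the four loose rattan offcuts off its steel bed (do not push them with bare fingers), then set the scraper down on the bench. Next turn the wing screw clockwise until it seats against its stop, back it off a quarter turn, and finish while still gripping the wing there and keeping it still, so that I can tighten the locknut. Leave the jar, the tape ring and the screwdriver where they are.

Things in the scene. Friction and masses are not known exactly. Their poses are not given: they have to be found in the camera images.
- gauge: Strip gauge fixed to the bench: flat steel-topped bed 280 (its x) x 110 (its y) x 30 mm high, origin under its centre, z up. At its -x end a dark clamp post and arm cover x -140 to -70, y -25 to +25 mm, top 90 mm above the bench, anvil below. The wing screw stands upright through the arm at x = -90, y = 0. The rest is flat, open at three edges; offcuts lie at x 20 to 112, y -45 to 45 mm.
- bed_end (a point): Middle of the bed's free end edge (away from the clamp arm), on the bed's top: gauge x = 140 mm, y = 0, 30 mm above the bench.
- screw_grip (a point): Point on the wing screw's axis at grip height, 120 mm above the bench, 30 mm above the arm's top. The wing is an upright flat steel bar 44 mm long, 11 mm thick, 30 mm tall (101 to 131 mm above the bench) on a round collar of 22 mm diameter; grip it from above, across its thickness. The point's x axis lies along the wing and turns with it.
- screw (a joint): Turn of the wing screw, rad, growing clockwise seen from above; 0 to 6.283. At 6.283 it is seated on a hard stop. The wing lies along the gauge's x turned clockwise by this value: along the gauge when seated, across it a quarter turn back (4.712). Starts 1.3 to 2.7 short of seated. Friction 0.05 Nm; stays where left. Fine thread: the wing keeps its height.
- scraper: Scraper block standing on its long edge on the bench: wood with a steel-shod lower edge, 28 mm thick (its x), 130 mm long (its y), 75 mm tall, 0.15 to 0.31 kg; origin at the centre of its underside, z up. Either face can push. Gripped from above across its thickness.
- chip1: A loose rattan offcut lying on the bed, flat side down: 26 (its x) x 20 (its y) x 13 mm high, about 10 g; origin at the centre of its underside.
- chip2: A loose rattan offcut lying on the bed, flat side down: 26 (its x) x 20 (its y) x 13 mm high, about 10 g; origin at the centre of its underside.
- chip3: A loose rattan offcut lying on the bed, flat side down: 26 (its x) x 20 (its y) x 13 mm high, about 10 g; origin at the centre of its underside.
- chip4: A loose rattan offcut lying on the bed, flat side down: 26 (its x) x 20 (its y) x 13 mm high, about 10 g; origin at the centre of its underside.
- jar: Bystander: small pale jar with a white lid, 64 mm diameter, 85 mm tall, origin under its centre.
- tape: Bystander: ring of brown tape lying flat, 90 mm diameter, 25 mm tall, origin under its centre.
- driver: Bystander: screwdriver lying on the bench, about 200 mm long, along its own x.

How it is judged:
By the outcome, as a careful person would: the job done as asked, in the order asked, and still so for the second after the job is handed in, while the arm keeps its last pose, push and grip.
It also fails if it takes over 72 s, if anything falls off the work surface, if the arm or the gripper's body presses on something with over 40 N, if the wrist force passes 120 N, or if a joint passes its speed limit or range.

## Working session

There is one attempt and no reset: what is moved stays moved. The work goes in short steps, each a Python script; the robot and the scene stay as the last script left them, time stands still between calls to the robot, and variables do not carry over. Pictures are saved under pics/ and viewed, about 8 in all and at most 12, crops included, and the job is handed in when it is done.

```bash
mkdir -p pics; ls; python3 - <<'E'
from workcell import bot
import cv2,pickle
d={n:bot.read_camera(n) for n in("top","scene")}
pickle.dump(d,open("d0.pkl","wb"))
for n in d:
    cv2.imwrite(f"pics/{n}0.png",cv2.resize(d[n]["pixels"],(784,588),interpolation=cv2.INTER_CUBIC)); print(n,d[n]["fx"],d[n]["cx"],d[n]["cy"],d[n]["R"],d[n]["t"])
print(bot.current_clock(),bot.current_tool_rot())
E
```

```text
pics
top 420.0495859608278 286.0892099479323 210.58751215988232 [[-0.01686805 -0.99982929 -0.00754029]
 [-0.98123259  0.01800218 -0.19198573]
 [ 0.19208869  0.00416036 -0.98136875]] [2.37426357e-05 5.94281345e-01 8.25949197e-01]
scene 497.05500984537275 277.89058772627624 206.40714054636888 [[ 0.87389307  0.48605704  0.00771122]
 [ 0.39741705 -0.70521027 -0.58714407]
 [-0.27994748  0.51616571 -0.80944572]] [-0.49877155 -0.17535159  1.35159273]
0.1 [ 2.65952722e+00  1.67115359e+00 -2.44141967e-03]
```

View pics/top0.png

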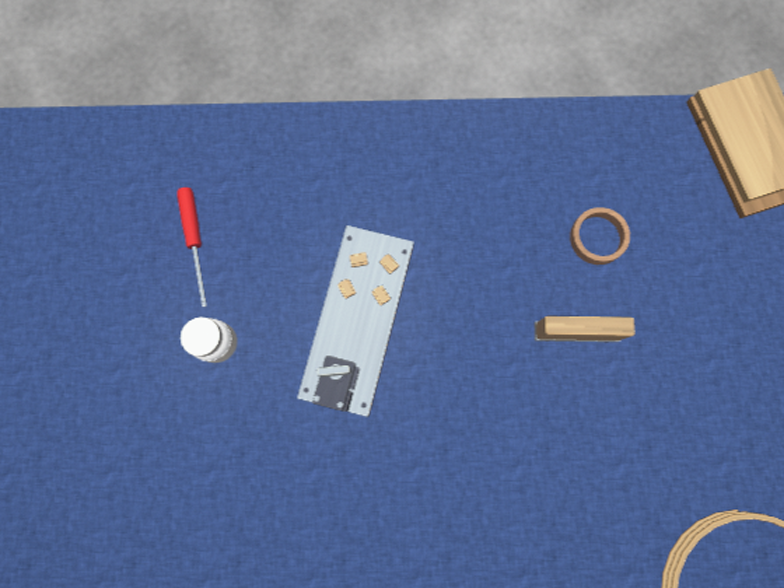

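View pics/scene0.png

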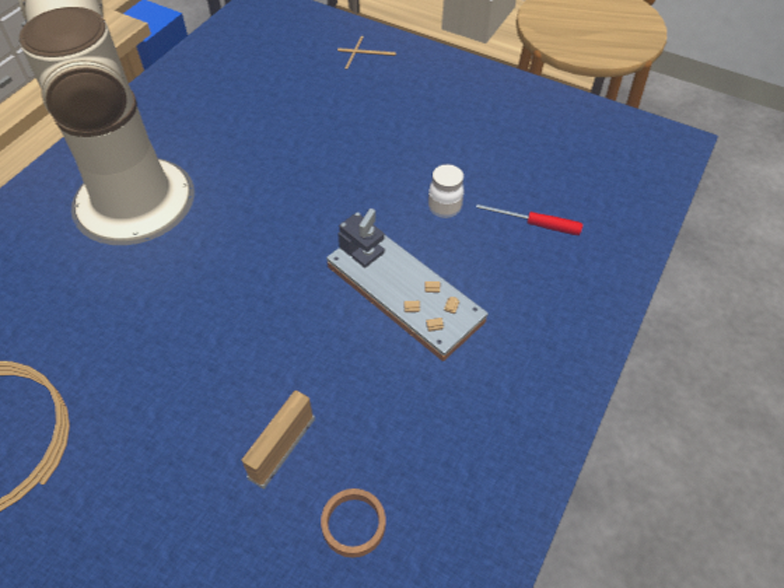

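The top view shows the bed with corners at about (348,226), (413,241), (369,416) and (298,398). The wing is at about (334,370), and the scraper top spans about (544..634,320). Four chips lie between rows 258 and 297. The jar, driver and tape are well clear.

```bash
cat > h.py <<'E'
import numpy as np, cv2
from scipy.spatial.transform import Rotation as R
def ray(c,p,z):
    p=np.atleast_2d(p).astype(float)
    d=np.c_[(p[:,0]-c["cx"])/c["fx"],(p[:,1]-c["cy"])/c["fy"],np.ones(len(p))]@c["R"]
    o=-c["R"].T@c["t"]
    return (o+d*((z-o[2])/d[:,2])[:,None])[:,:2]
def proj(c,X):
    q=np.atleast_2d(X)@c["R"].T+c["t"]; return np.c_[c["fx"]*q[:,0]/q[:,2]+c["cx"],c["fy"]*q[:,1]/q[:,2]+c["cy"]]
def blobs(m,amin):
    cs=[k for k in cv2.findContours(m.astype(np.uint8),cv2.RETR_EXTERNAL,cv2.CHAIN_APPROX_NONE)[0] if cv2.contourArea(k)>amin]
    return sorted(cs,key=cv2.contourArea,reverse=True)
def rect(P):  # centre, size(long,short), angle of long axis
    (c,s,a)=cv2.minAreaRect((P*1000).astype(np.float32)); a=np.radians(a)
    if s[0]<s[1]: s=s[::-1]; a+=np.pi/2
    a=(a+np.pi/2)%np.pi-np.pi/2
    return np.array(c)/1000,np.round(s,1),a
def down(yaw): # tool z down, tool x (jaws) at world yaw
    return (R.from_euler('z',yaw)*R.from_euler('x',np.pi)).as_rotvec()
E
python3 - <<'E'
from h import *
import pickle
d=pickle.load(open("d0.pkl","rb")); c=d["top"]; hsv=cv2.cvtColor(c["pixels"],cv2.COLOR_BGR2HSV)
H,S,V=[hsv[...,i].astype(int) for i in range(3)]
yy,xx=np.mgrid[:420,:560]
roi=(xx>205)&(xx<305)&(yy>150)&(yy<305)
k=blobs(roi&~((H>100)&(H<125)&(S>100)),500)[0]
b=cv2.convexHull(k); g=rect(ray(c,b[:,0],.03)); print("bed",g)
ga=g[2]; G=np.array([[np.cos(ga),-np.sin(ga)],[np.sin(ga),np.cos(ga)]])
wood=(H>5)&(H<25)&(S>60)&(V>100)
for k in blobs(roi&wood,20):
    r=rect(ray(c,k[:,0],.043)); print("chip",r,"in gauge",(r[0]-g[0])@G)
r2=(xx>375)&(xx<465)&(yy>215)&(yy<250)
for k in blobs(r2&wood,50): print("scr",rect(ray(c,k[:,0],.075)), cv2.boundingRect(k))
v=g[0]+G@[-.09,0]; print("screw by gauge",v)
p=proj(c,np.r_[v,.131])[0]; print(p)
im=c["pixels"]
cr=lambda x,y,w,h,s:cv2.resize(im[y:y+h,x:x+w],None,fx=s,fy=s,interpolation=cv2.INTER_NEAREST)
cv2.imwrite("pics/crop1.png",np.vstack([cr(205,245,80,56,8),cr(378,218,80,32,8)]))
from workcell import bot
for rr in [0,np.pi]: print(rr,bot.inverse_kinematics(np.r_[v,.25],down(rr+ga)))
E
```

```text
bed (array([0.56504602, 0.0576543 ]), array([282.4, 113.8]), np.float64(-0.2676295800575508))
chip (array([0.64664404, 0.00792552]), array([23.8, 18.5]), np.float64(0.753701686156516)) in gauge [ 0.09184375 -0.02638018]
chip (array([0.59761029, 0.0206948 ]), array([25.2, 18.4]), np.float64(0.5651363654363739)) in gauge [ 0.04117879 -0.02703226]
chip (array([0.60930121, 0.07306586]), array([24.6, 18.2]), np.float64(0.45632076842871294)) in gauge [0.03860419 0.02656604]
chip (array([0.65424274, 0.05397537]), array([23.4, 18.4]), np.float64(-1.3853976544136701)) in gauge [0.08699423 0.02003977]
scr (array([ 0.53806964, -0.28314148]), array([127.9,  32.7]), np.float64(1.5085430721015314)) (389, 226, 64, 17)
screw by gauge [0.47824998 0.08145445]
[237.95997728 264.48947213]
0 [-8.10355531e-02 -1.02701596e-01  1.79363688e+00 -4.44089210e-16
  1.45065737e+00  1.86594027e-01]
3.141592653589793 [-0.08103555 -0.1027016   1.79363688  0.          1.45065737 -2.95499863]
```

View pics/crop1.png

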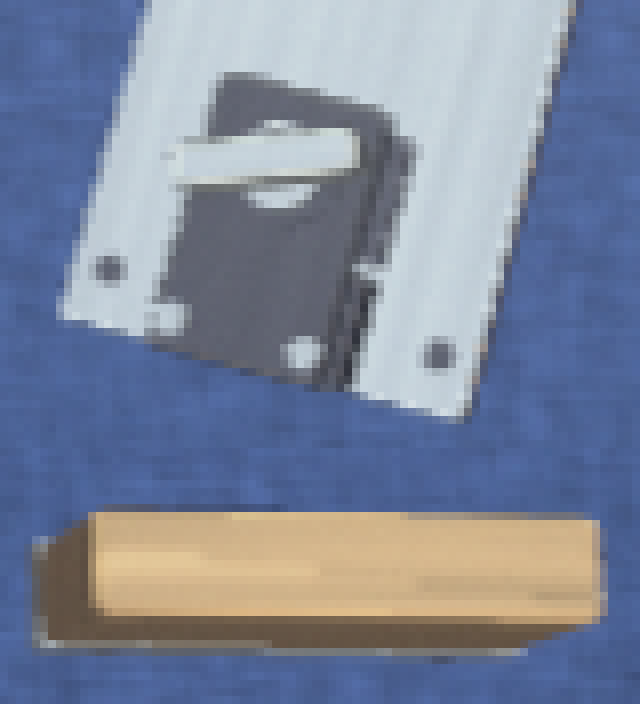

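```bash
python3 - <<'E'
from h import *
import pickle
from workcell import bot
c=pickle.load(open("d0.pkl","rb"))["top"]
P=ray(c,[[389.25,226.1],[453,227],[452.6,239.75],[389.9,238.5]],.075)
s=P.mean(0); e=(P[0]+P[3]-P[1]-P[2])/2; sa=np.arctan2(e[1],e[0])-np.pi/2; print("scr",s,np.linalg.norm(e),sa)
W=ray(c,np.array([[175,143],[355,128],[357,168],[178,185]])/8+[205,245],.131)
e=(W[0]+W[3]-W[1]-W[2])/2; print("wing",W.mean(0),np.linalg.norm(e),np.arctan2(e[1],e[0]))
r=down(sa)
bot.goto(np.r_[s,.13],r); print(bot.current_clock())
bot.line_to(np.r_[s,.031],max_speed=.15)
bot.set_gripper(0.0,40); print(bot.current_opening(),bot.current_clock())
bot.line_to(np.r_[s,.15],max_speed=.15); print(bot.current_ee_pos(),bot.current_contact_force(),bot.current_opening(),bot.current_clock())
cv2.imwrite("pics/lift.png",bot.read_camera("scene")["pixels"])
E
```

```text
scr [ 0.53964529 -0.28457208] 0.1282444743250291 -0.03512430065830241
wing [0.47822579 0.080845  ] 0.042296040320985044 1.6418863800213512
3.1083
0.3006466176042748 4.9
[ 0.53876633 -0.28393739  0.14848408] [-1.0593957  -0.3155661  -2.91671282] 0.301767954537994 5.8417
```

View pics/lift.png

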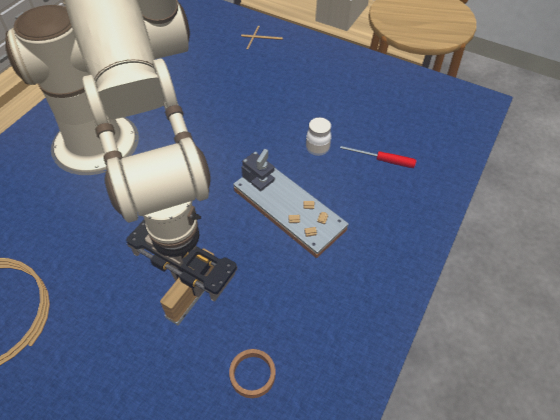

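The scraper is held upright and square in the jaws, and the chips are undisturbed. Next is the sweep.

```bash
cat >> h.py <<'E'
GA=-.2676; GC=np.array([.56505,.05765])
def gw(x,y,z): 
    c,s=np.cos(GA),np.sin(GA); return np.r_[GC+np.array([[c,-s],[s,c]])@[x,y],z]
E
python3 - <<'E'
from h import *
from workcell import bot
r=down(GA)
bot.goto(gw(-.003,0,.15),r)
bot.line_to(gw(-.003,0,.068),max_speed=.12)
z=bot.current_ee_pos()[2]; print(z,bot.current_contact_force())
zc=.068+(.0622-z)
bot.line_to(gw(-.003,0,zc),max_speed=.05); print(zc,bot.current_ee_pos(),bot.current_contact_force(),bot.current_opening())
bot.line_to(gw(.158,0,zc),max_speed=.08); print(bot.current_ee_pos(),bot.current_contact_force(),bot.current_clock())
bot.line_to(gw(.158,0,.15),max_speed=.15)
bot.line_to(gw(.03,-.16,.15),max_speed=.2)
c=bot.read_camera("top"); cv2.imwrite("pics/swept.png",c["pixels"]); print(bot.current_clock(),bot.current_opening())
E
```

```text
0.06883314236014393 [ 0.33314553 -0.13481909 -1.64994415]
0.061366857639856075 [0.56229609 0.05846102 0.06154392] [ 0.31291122 -0.26052434 -2.37719636] 0.30184233696991153
[0.71714822 0.01603471 0.06123446] [-0.25129491 -0.48731894 -3.13400525] 10.475
12.4417 0.29908123787020935
```

View pics/swept.png

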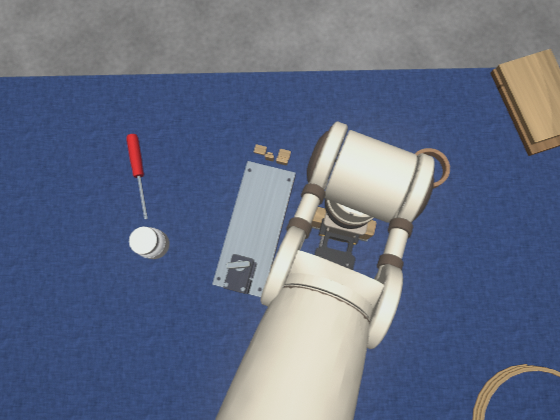

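The bed is clear in this view. Offcuts show beyond the free end at about (259,149), (270,155) and (284,156), and one may be hidden or leaning. I'll carry the scraper back over its place and look before releasing it.

```bash
python3 - <<'E'
from h import *
from workcell import bot
bot.goto(np.r_[.5388,-.284,.13],down(-.035))
a=bot.read_camera("top");b=bot.read_camera("scene")
im=np.hstack([cv2.resize(a["pixels"][135:185,230:310],(480,300),interpolation=cv2.INTER_CUBIC)[:,:400],cv2.resize(b["pixels"][190:260,280:370],(386,300),interpolation=cv2.INTER_CUBIC)])
cv2.imwrite("pics/chips.png",im); print(bot.current_clock(),bot.current_ee_pos(),bot.current_contact_force())
E
```

```text
13.2917 [ 0.53948694 -0.28214675  0.13012726] [ 0.26815908 -0.08667898 -3.22752238]
```

View pics/chips.png

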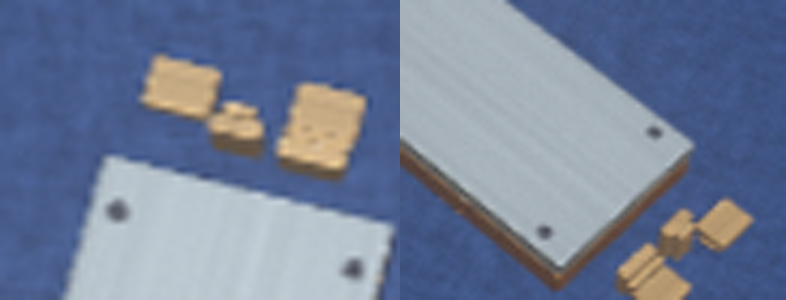

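All four offcuts lie on the bench beyond the end edge, clear of the bed: two on the left and a pair on the right. Next: set the scraper down, then go to the wing.

```bash
python3 - <<'E'
from h import *
from workcell import bot
bot.line_to(np.r_[.5388,-.284,.036],max_speed=.12); z=bot.current_ee_pos()[2]
zc=.036
while zc>.027:
    zc-=.001; bot.line_to(np.r_[.5388,-.284,zc],max_speed=.03); f=bot.current_contact_force()[2]
    if f>-1: break
print(z,zc,bot.current_ee_pos(),f,bot.current_clock())
bot.set_gripper(.7); bot.hold(.2)
bot.line_to(np.r_[.5388,-.284,.15],max_speed=.2); print(bot.current_contact_force(),bot.current_clock())
v=np.r_[.47825,.0812]; 
bot.goto(np.r_[v,.18],down(.071)); print(bot.current_joints(),bot.current_clock())
a=bot.read_camera("wrist");b=bot.read_camera("scene")
cv2.imwrite("pics/wing.png",np.hstack([cv2.resize(a["pixels"],(400,300)),cv2.resize(b["pixels"],(400,300))]))
print(bot.current_ee_pos(),proj(a,np.r_[v,.131])/1.4)
E
```

```text
0.03700066449635156 0.029999999999999992 [ 0.53916109 -0.28423584  0.03135469] 5.920252910267073 15.725
[-0.55943154  0.32733327 -0.30532131] 17.3583
[-8.30008327e-02 -4.76814688e-02  1.88206958e+00 -3.00384767e-04
  1.30723488e+00 -1.52830094e-01] 18.75
[0.47870206 0.0802385  0.17989295] [[199.34527288 161.07200592]]
```

View pics/wing.png

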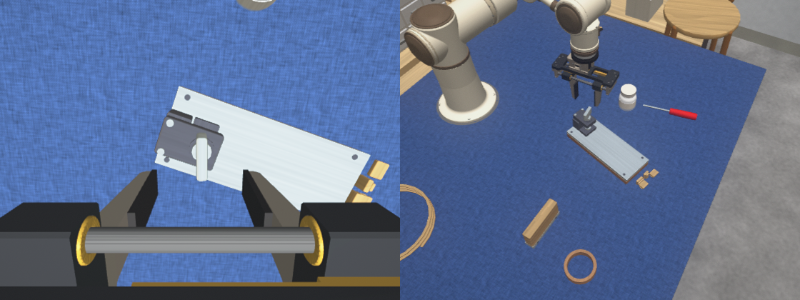

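The wing is centred between the fingers (seen at (202,160), predicted (199,161)), and the scraper stands on the bench. Next: grip, then turn clockwise while watching the moment.

```bash
python3 - <<'E'
from h import *
from workcell import bot
v=np.r_[.47825,.0812]
bot.line_to(np.r_[v,.1025],max_speed=.1); print(bot.current_ee_pos(),bot.current_contact_force())
bot.set_gripper(0.0,40); bot.hold(.2); print(bot.current_opening(),bot.current_ee_pos(),bot.current_contact_force(),bot.current_ft_torque())
q=np.array(bot.inverse_kinematics(np.r_[v,.1025],bot.current_tool_rot())); j0=q[5]; print(q,bot.current_joints()[5])
log=[]
for d in [.4,.8,1.2,1.5,1.6]+list(np.arange(1.65,2.3,.04)):
    q[5]=j0+d; bot.set_joints(q); bot.hold(.05)
    m=bot.current_ft_torque(); j=bot.current_joints()
    yaw=R.from_rotvec(bot.current_tool_rot()).as_matrix()[:,0]; yaw=np.arctan2(yaw[1],yaw[0])
    print(round(d,3),round(j[5],4),round(yaw,4),np.round(m,3),np.round(bot.current_contact_force(),1),round(bot.current_clock(),2))
    if abs(m[2])>.6: break
E
```

```text
[0.47884956 0.08114007 0.10314651] [-0.72400019 -0.14098828 -0.7418946 ]
0.1159758675748322 [0.48035169 0.08127766 0.10275293] [ 7.85636056  1.18528441 -6.84349101] [ 0.12673318 -1.20498477  0.00613085]
[-8.21694543e-02  4.10157551e-02  1.95764864e+00  9.55557854e-04
  1.13769478e+00 -1.53156502e-01] -0.15262320054093795
0.4 0.247 -0.33 [ 0.131 -0.843 -0.091] [ 7.8  0.6 -4.7] 21.34
0.8 0.647 -0.73 [ 0.251 -0.499 -0.014] [ 5.6  1.1 -3.3] 21.86
1.2 1.0469 -1.1299 [ 0.484 -0.395 -0.024] [ 4.7  3.4 -2.3] 22.38
1.5 1.347 -1.43 [ 0.704 -0.319 -0.07 ] [ 4.3  3.6 -1.6] 22.82
1.6 1.447 -1.53 [ 0.768 -0.354  0.015] [ 4.6  4.1 -1.8] 23.12
1.65 1.497 -1.5799 [ 0.81  -0.3   -0.018] [ 3.7  4.7 -2. ] 23.42
1.69 1.537 -1.62 [ 0.841 -0.33  -0.019] [ 5.   4.9 -2.8] 23.72
1.73 1.577 -1.66 [ 0.858 -0.333  0.015] [ 3.6  4.5 -2.6] 24.02
1.77 1.617 -1.7 [ 0.883 -0.315 -0.107] [ 4.7  5.4 -0.8] 24.32
1.81 1.657 -1.7401 [ 0.887 -0.324 -0.037] [ 4.   5.9 -2. ] 24.62
1.85 1.697 -1.78 [ 0.936 -0.356 -0.059] [ 5.   5.3 -2.3] 24.92
1.89 1.737 -1.82 [ 0.968 -0.375 -0.006] [ 5.   6.3 -2.9] 25.22
1.93 1.7757 -1.8584 [ 0.972 -0.459  0.598] [ 4.9  5.6 -2.7] 25.52
1.97 1.8151 -1.8976 [ 1.025 -0.463  0.872] [ 5.2  5.  -1.5] 25.82
```

The moment jumps at jaw yaw of about -1.84, which matches the gauge direction (-1.838), so the screw is seated. Next: back off a quarter turn.

```bash
python3 - <<'E'
from h import *
from workcell import bot
q=np.array(bot.current_joints()); print(bot.current_opening())
for t in [1.4,1.0,.6,.183]:
    q[5]=t; bot.set_joints(q); print(bot.current_ft_torque()[2],bot.current_opening())
bot.hold(.5)
x=R.from_rotvec(bot.current_tool_rot()).as_matrix()[:,0]
print("yaw",np.arctan2(x[1],x[0]),"target",GA,bot.current_ee_pos(),bot.current_contact_force(),bot.current_ft_torque(),bot.current_opening(),bot.current_clock())
a=bot.read_camera("wrist");b=bot.read_camera("scene")
p=proj(b,[.478,.081,.12])[0].astype(int); print(p)
s=b["pixels"][max(0,p[1]-60):p[1]+90,p[0]-80:p[0]+120]
cv2.imwrite("pics/end.png",np.hstack([cv2.resize(a["pixels"],(400,300)),cv2.resize(s,(400,300),interpolation=cv2.INTER_CUBIC)]))
E
```

```text
0.1223420080837346
0.02577723207502552 0.11643469164731123
0.01943164298139769 0.11873590172520138
0.006603823809957769 0.11635279988284551
0.0267881797924561 0.11714796675207408
yaw -0.26837936705443094 target -0.2676 [0.48001006 0.0814602  0.10270659] [ 3.76924987 -6.93011498 -4.17883681] [-1.18210812 -0.33112204  0.04530892] 0.11589530031321058 28.2167
[260 158]
```

View pics/end.png

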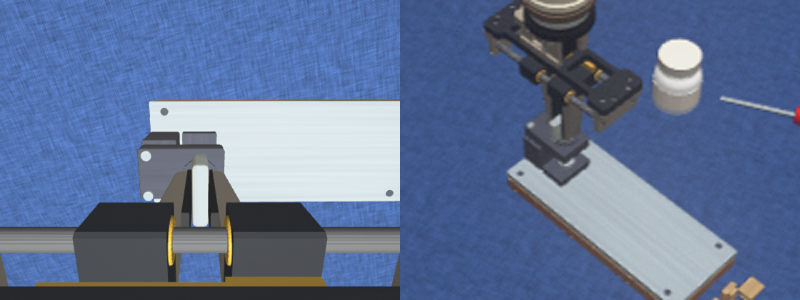

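The wrist view shows the wing between the pads at about (201,195), square across the bed edge, which runs level at row 101. The grip opening equals the wing thickness, so nothing slipped. Handing in.

```bash
python3 -c "
from workcell import bot
bot.job_done(); print(bot.current_clock())"
```

```text
the job is handed in; nothing more can be done
the job is handed in; nothing more can be done
```

The job is done and handed in, at about 28 s of the 72 s allowed; the hand-in gave no verdict.

- **Wiping:** I wiped all four offcuts off the free end of the bed with the gripped scraper. Pictures show them on the bench, clear of the bed. The scraper is back standing where it started.
- **Screw:** I turned it clockwise until the moment jumped to 0.6–0.9 Nm. That happened at a jaw yaw of about -1.84 rad, against -1.838 expected from the gauge's direction. I then backed it off a quarter turn, to a yaw of -0.268 (target -0.268).
- **Last checks:**
  - The wing is still gripped at 40 N and sits square across the bed in the wrist view.
  - The opening (0.116) matches the reading at first grip, so the wing did not slip.
  - A steady side force of about 8 N remains, from the fingers being 1–2 mm off the screw's axis.
- **Jar, tape ring and screwdriver:** the arm's path stayed clear of all three. The jar and screwdriver look unmoved in later pictures. The tape ring is not in the last one, but was in place in the picture before gripping the wing.

No check failed or disagreed.

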